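Unlock the jig's spindle by feel and load the pattern board

ROBOT

A 6-joint arm with a two-finger parallel gripper is mounted at the origin on a cart in front of the work surface, level with it; the furniture and walls round the work are solid. World frame = base frame: x ahead of the robot, y to its left, z up, the work surface at z = 0. Lengths are in m, angles in rad, forces in N, time in s.
With the tool pointing down it reaches from about 0.3 to 1 m from the base axis. Payload 5.1 kg.
Tool frame: the origin (TCP) lies at the very end of the fingers, on their centre line; the grasp point (between the pads) lies arm.grip_point_offset behind it (arm.grip_point_offset is the distance from the TCP to the grasp point, in m); z points along the fingers, y is the direction in which the jaws open and shut (so a half turn about z gives the same grasp; the last joint's range is limited). The gripper opens to 95 mm and grips with 3 to 60 N. Pads are 20 mm wide; open, the fingers measure 119 mm over their backs; the gripper's body (75 mm by 180 mm) begins 59 mm behind the grasp point.
Start: joints at [1.057, 0.124, 1.65, -0, 1.367, -0.083], TCP at [0.271, 0.591, 0.215] pointing down, gripper open.
Joint ranges: [-2.61, 2.61], [-1.02, 2.33], [0.03, 2.71], [-1.35, 4.49], [0.32, 2.68], [-2.91, 2.91]. Speed limits (rad/s): [2.57, 2.57, 3.14, 3.14, 3.14, 3.14].

INTERFACE

Orientations are given as a rotation vector (axis times angle).
In Python, from plant import arm gives the robot as it stands.
- The arm moves only by the shell command python3 -m crank 'ROWS' [OPENING] [FORCE]. ROWS is JSON, a list of rows, each an object with "linear": the shift along the tool's x, y, z in mm, a list of three; "yaw": the turn about the tool's z in rad. A call has 1 to 8 rows; each row shifts and turns the commanded pose from where the row before left it, along the tool's axes as they then stand; what a row does not reach is not made up. A row lasts 1/8 s, in which the tool goes at most 62.5 mm and 10.7 degrees, less where a joint would pass 70% of its speed; a pose out of reach is approached as far as the arm can. A call with a gripper value outside its range is refused whole. OPENING is the closure, from -1 (fully open) to 1 (shut), so that 0 is half open, set as the call begins (- or left out, the last holds). The fingers move at their own pace and stop on an object; FORCE is the grip in N (left out, the last holds). Time passes only in rows, so rows that do not move let the fingers close. It gives the time, the measured TCP pose, the force and the opening at its end, in the units of the state.
- arm.sense(): the state, without advancing time (a new reading comes with each control period).
- arm.snapshot(name): name is "side" or "top" or "wrist"; returns (picture, depth): 384x512x3 uint8, red, green, blue; 384x512 float32, m along the optical axis (not along the pixel's ray), 0 where there is no reading.
- arm.camera_info(name): a dict with "K" (3x3 intrinsics, pixels), "cam_to_world" (4x4, takes a point from camera to world coordinates). Camera axes: x right, y down, z forward; pixel columns grow to the right and rows downward; lengths in m; the calibration is good to about 2 mm. A picture is of the moment at which its call begins: read the wrist's pose just before it. camera_info takes no time and is no camera call; for the wrist camera it gives the pose at the moment of the call.
- arm.sign_off(): hands the job in, once; it reports no verdict.
The state is a dict: "time": time; "joints": joint angles; "joint_vel": joint speeds; "tau": joint torques, N m; "position": TCP position; "tool_rot": TCP orientation; "wrist_force": force on the tool from outside, world axes, zero at the start; "wrist_torque": the same for the moment, N m; "grip_width": finger opening in m.
Only numpy, scipy, OpenCV 4.12 (cv2) and the standard library are available. Lean on these libraries where they do the work, as an engineer would, in place of code of your own. Each camera call takes 0.05 s, during which the arm holds its last target.

TASK

Load the pattern board into the bench jig: the round locking spindle under the track blocks it until the spindle's flat faces up, so feel for the flat and turn the spindle by its black knob until the flat faces straight up, then slide the board along its guides fully home against the end stop. Last, swing the red lever across behind the board's dark grip block as far as it goes, and leave the things around the jig standing where they are.

Things in the scene. Friction and masses are not known exactly. Their poses are not given: they have to be found in the camera images.
- jig: Fixed wooden bench jig, 250 x 150 mm foot, 107 mm high. Origin: centre of its underside, on the table. Its x axis runs along the track from the open end (nearest the robot) to the dark end stop, y to the left, z up. The bed of the track is 86.5 mm above the table. When the board is home against the stop, its centre is at x = +57 mm in this frame.
- track_entry (a point): Point on the bed in the middle of the open end, 120 mm before the jig's origin; axes as the jig's. Two aluminium guides (tops 103.5 mm above the table, outer faces at y = +-62.5 mm, lips reaching in to y = +-46.5 mm) hold the board's edges with 2 mm of play: it slides along x only and cannot be lifted out.
- spindle_track (a point): Where the spindle's axis crosses under the track's middle: jig x = 45 mm, 75 mm above the table; fixed, axes as the jig's. The spindle lies along jig y: a dark round of 36 mm diameter with one bright flat along its whole length, 9 mm from the axis (edges 60 deg either side of the flat's middle). The board passes over it only if the flat is within about 9 deg of up.
- spindle_feel (a point): On the spindle's axis, middle of its bare part right (-y) of the jig (25 mm exposed each side); fixed, axes as the jig's. Fingers closed across it read 36 mm on the round, 27 mm if one lies square on the flat, 18+18*cos(60-d) mm if closing d < 60 deg off the flat's normal. The angle is not given (feel or look): at the start the flat faces away or down, 49 to 120 deg from up over the far (+x) side.
- spindle_knob (a point): Centre of the round black ribbed knob on the spindle's right end, on its axis, 46 mm beyond spindle_feel: diameter 44 mm, 34 mm long; fixed, axes as the jig's. It turns either way with 0.2 N m of steady friction and stays where left. Clasp it from above, tilt the gripper about the axis, let go and clasp again; its top must come towards the robot (-x) to bring the flat up.
- board: Wooden pattern board with four coloured pieces, 110 (x) x 104 (y) x 8 mm, 0.1 to 0.21 kg, already lying in the open end of the guides. Origin: centre of its underside; axes parallel to the jig's. It starts 36 to 62 mm before the jig's origin.
- board_grip (a point): Centre of the dark grip block on the board: 24 (x) x 44 (y) x 36 mm high, its centre 20 mm nearer the open end than the board's centre, its top 130.5 mm above the table, its foot on the board 94.5 mm above it.
- lever (a joint): Red lever on an upright pivot at jig (5, 74) mm, in rad: 0 = pointing along the left guide to the open end (-x), 1.57 = its stop, across the track (-y) behind the grip block; grows counter-clockwise from above. Starts at 0 to 0.3. Arm 105.5 to 117.5 mm above the table. Stays where left (0.12 N m). A cam on its front pushes a board that is a few mm short home.
- lever_pin (a point): Middle of the upright steel pin near the lever's free end, 75 mm from the pivot: 14 mm diameter, from 117.5 to 153.5 mm above the table. Turns with the lever.
- flux_bottle: White bottle with a green cap, 48 mm diameter, 112 mm high, standing left of the jig; origin at its underside.
- patina_bottle: Dark bottle with a red cap, 44 mm diameter, 105 mm high, standing beyond the knob; origin at its underside.
- glue_stick: Red, white and blue glue stick, 26 mm diameter, 92 mm high, standing to the near right of the jig; origin at its underside.
- foil_roll: Copper foil roll, 61 mm diameter, 7 mm thick, lying flat under the knob; origin at its underside.
- solder_spool: Solder spool, 62 mm diameter, 40 mm high, standing beyond the end stop; origin at its underside.
- nail_tin: Open tin of nails, 61 mm diameter, 22 mm high, right of the jig; origin at its underside.

How it is judged:
On the way, in this order (a step that is already met when the one before it is completed fails the run):
1. The board has been slid over the spindle, nearly home, with the lever still open (x of board in the frame of jig above 0.045 m and z of board in the frame of jig below 0.089 m and value of joint lever below 1.2 rad), for 0.1 s.
2. The lever has been swung across behind the grip block (value of joint lever above 1.45 rad), for 0.2 s.
At the end, for the whole second after the job is handed in: The board lies flat on the bed, its centre within 4 mm of home (which it can only reach over the upturned flat), at rest; the lever stands at 1.45 rad or more, behind the grip block (x of board in the frame of jig above 0.053 m and z of board in the frame of jig below 0.089 m and value of joint lever above 1.45 rad and linear speed of board below 0.01 m/s); the robot touches nothing.
It fails at once if A standing bottle or the glue stick is knocked over (angle between any of flux_bottle, patina_bottle, glue_stick's own z axis and vertical above 0.5 rad).
It fails at once if A thing around the jig is moved by more than 4 cm (distance of any of flux_bottle, patina_bottle, glue_stick, foil_roll, solder_spool, nail_tin from where it was at the start of the episode above 0.04 m).
It also fails if it takes over 67 s, if anything falls off the work surface, if the arm or the gripper's body presses on something with over 40 N, if the wrist force passes 120 N, or if a joint passes its speed limit or range.

## Working session

There is one attempt and no reset: what is moved stays moved. The work goes in short steps, Python scripts to look and compute and a shell command to move; the robot and the scene stay as the last step left them, time stands still between calls to the robot, and variables do not carry over. Pictures are saved under pics/ and viewed, and the job is handed in when it is done.

```bash
ls -R . | head -30; mkdir -p pics; cat > h.py <<'E'
import numpy as np,cv2
from plant import arm
def snap(n,f):
    info=arm.camera_info(n); p,d=arm.snapshot(n)
    cv2.imwrite('pics/%s.png'%f,p[:,:,::-1]); np.savez('pics/%s.npz'%f,p=p,d=d,K=info['K'],T=info['cam_to_world'])
def world(f):
    z=np.load('pics/%s.npz'%f); d=z['d'];K=z['K'];T=z['T']
    v,u=np.mgrid[:d.shape[0],:d.shape[1]]
    P=np.stack([(u-K[0,2])/K[0,0]*d,(v-K[1,2])/K[1,1]*d,d],-1)@T[:3,:3].T+T[:3,3]
    P[d==0]=np.nan
    return z['p'],P
E
python3 - <<'E'
from h import *
print(arm.sense(), arm.grip_point_offset)
for n in('side','top','wrist'): snap(n,n+'0'); i=arm.camera_info(n); print(n,np.round(i['cam_to_world'],3).tolist(),i['K'][0][0])
E
```

```text
.:
pics

./pics:
{'time': 0.0, 'joints': array([ 1.05738303e+00,  1.24504343e-01,  1.65167147e+00, -4.53606948e-05,
        1.36749136e+00, -8.26235103e-02]), 'joint_vel': array([-0.00013959,  0.00146888,  0.00033779,  0.00039818, -0.00054887,
        0.00033146]), 'tau': array([ 2.66230281e-04, -4.17610538e+01, -3.59928489e+01,  7.74647109e-02,
        4.93026094e-02, -1.89349921e-04]), 'position': array([0.2711678 , 0.59002757, 0.21338904]), 'tool_rot': array([-0.67132712, -3.06844493,  0.00313493]), 'wrist_force': array([ 0.49341241,  0.17331789, -0.00897373]), 'wrist_torque': array([-0.00595858,  0.02575654,  0.02990843]), 'grip_width': 0.09508264545144589} 0.0188
side [[0.94, -0.211, 0.268, 0.364], [-0.341, -0.575, 0.743, -0.693], [-0.002, -0.79, -0.613, 0.652], [0.0, 0.0, 0.0, 1.0]] 408.8211466950838
top [[-0.025, -0.998, 0.055, 0.53], [-0.999, 0.023, -0.03, -0.026], [0.029, -0.055, -0.998, 1.091], [0.0, 0.0, 0.0, 1.0]] 454.7936598453559
wrist [[0.418, 0.872, 0.255, 0.199], [0.909, -0.4, -0.12, 0.624], [-0.003, 0.282, -0.959, 0.384], [0.0, 0.0, 0.0, 1.0]] 272.4037680288561
```

View pics/side0.png

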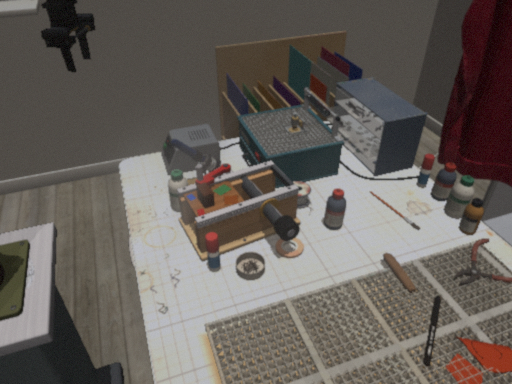

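View pics/top0.png

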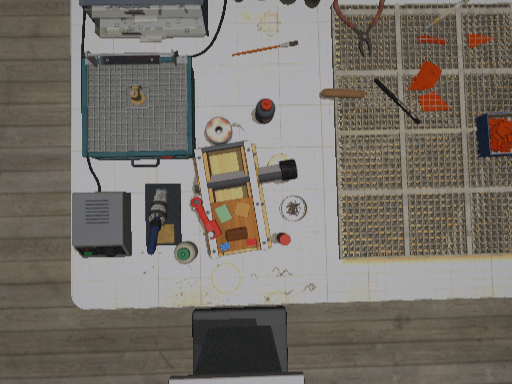

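```bash
python3 - <<'E'
from h import *
p,P=world('top0')
c=cv2.resize(p[130:270,170:320],None,fx=5,fy=4.2,interpolation=cv2.INTER_CUBIC); cv2.imwrite('pics/topz.png',c[:,:,::-1])
p2,_=world('side0'); c=cv2.resize(p2[150:290,140:370],None,fx=3.4,fy=3.4,interpolation=cv2.INTER_CUBIC); cv2.imwrite('pics/sidez.png',c[:,:,::-1])
np.set_printoptions(precision=3,suppress=True,linewidth=200)
# guides: near z .1035
m=(abs(P[...,2]-.1035)<.004); m[:130]=0;m[270:]=0;m[:,:185]=0;m[:,320:]=0
cv2.imwrite('pics/m.png',cv2.resize((m*255).astype(np.uint8)[130:270,170:320],None,fx=5,fy=4.2,interpolation=0))
for v in range(140,260,8): print(v,[ (int(u),round(float(P[v,u,2])*1000)) for u in range(190,300,4)])
E
```

```text
140 [(190, 111), (194, 33), (198, -2), (202, 1), (206, 5), (210, 1), (214, 42), (218, 39), (222, 42), (226, 36), (230, 1), (234, 0), (238, 2), (242, 2), (246, 102), (250, 107), (254, 0), (258, 3), (262, 4), (266, 0), (270, -1), (274, 1), (278, 1), (282, 1), (286, 1), (290, 5), (294, 3), (298, -1)]
148 [(190, 110), (194, 38), (198, 104), (202, 105), (206, 97), (210, 102), (214, 104), (218, 100), (222, 100), (226, 86), (230, 13), (234, 15), (238, 14), (242, 87), (246, 105), (250, 103), (254, 12), (258, 2), (262, 0), (266, 1), (270, 1), (274, 8), (278, 2), (282, 1), (286, -2), (290, 0), (294, -1), (298, 1)]
156 [(190, 46), (194, 36), (198, 103), (202, 105), (206, 85), (210, 11), (214, 16), (218, 17), (222, 15), (226, 14), (230, 12), (234, 10), (238, 11), (242, 86), (246, 102), (250, 102), (254, 13), (258, -1), (262, 0), (266, 3), (270, -1), (274, 8), (278, 6), (282, 9), (286, 8), (290, -3), (294, 0), (298, 0)]
164 [(190, 2), (194, -2), (198, 105), (202, 102), (206, 88), (210, 15), (214, 11), (218, 11), (222, 11), (226, 13), (230, 13), (234, 17), (238, 12), (242, 10), (246, 87), (250, 10
[... 2853 characters left out ...]
2), (270, 4), (274, 3), (278, 64), (282, 93), (286, 91), (290, 0), (294, 4), (298, 5)]
244 [(190, 76), (194, 26), (198, -2), (202, 0), (206, -1), (210, 105), (214, 103), (218, 95), (222, 98), (226, 94), (230, 95), (234, 93), (238, 96), (242, 96), (246, 94), (250, 97), (254, 95), (258, 92), (262, 105), (266, 104), (270, 12), (274, -1), (278, 0), (282, 91), (286, 93), (290, -1), (294, 0), (298, 3)]
252 [(190, 83), (194, 78), (198, 0), (202, 0), (206, 5), (210, 10), (214, 102), (218, 94), (222, 85), (226, 15), (230, 15), (234, 11), (238, 11), (242, 0), (246, 0), (250, 3), (254, -2), (258, 4), (262, 2), (266, -2), (270, 1), (274, -1), (278, 1), (282, 0), (286, -1), (290, -3), (294, 3), (298, 0)]
```

View pics/topz.png

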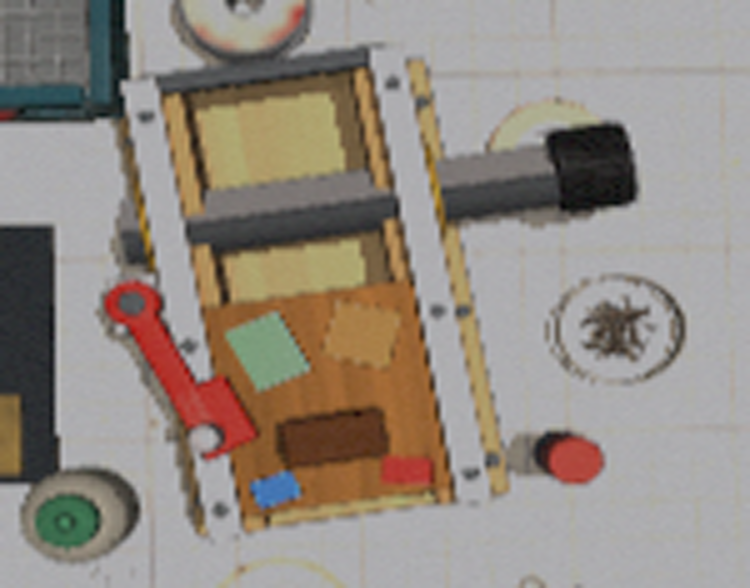

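View pics/sidez.png

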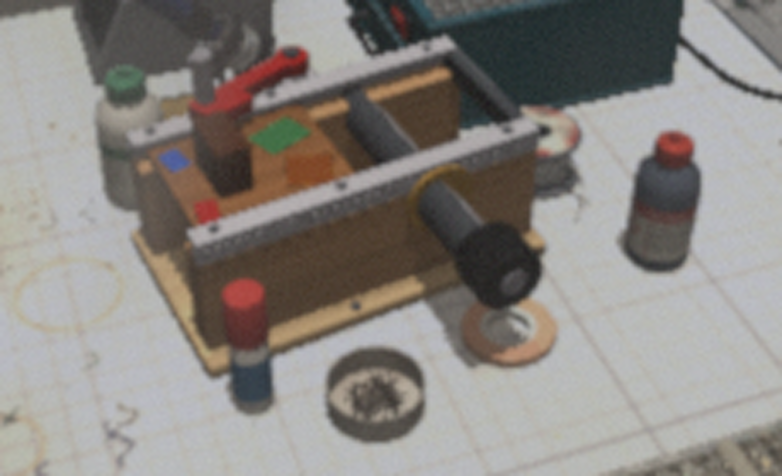

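View pics/m.png

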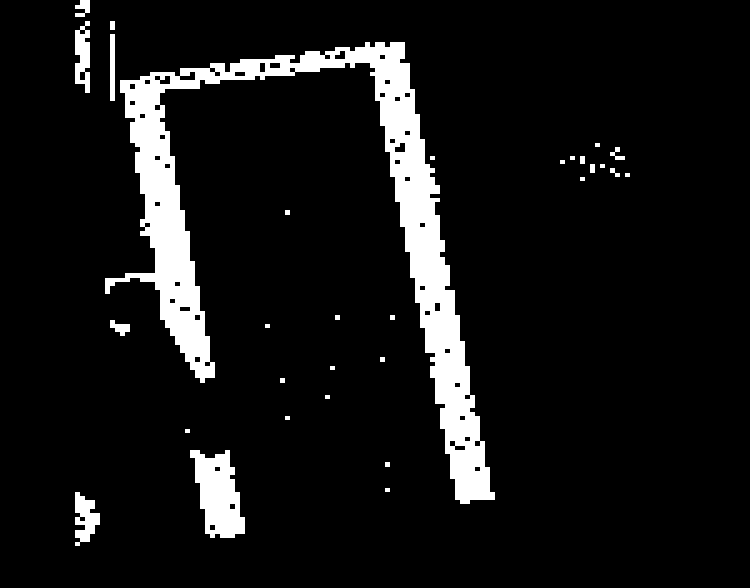

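```bash
cat > fit.py <<'E'
from h import *
np.set_printoptions(precision=4,suppress=True,linewidth=200)
z=np.load('pics/top0.npz');K=z['K'];T=z['T']
p,P=world('top0')
def onplane(uv,h):
    uv=np.atleast_2d(uv).astype(float)
    r=np.c_[(uv[:,0]-K[0,2])/K[0,0],(uv[:,1]-K[1,2])/K[1,1],np.ones(len(uv))]@T[:3,:3].T
    s=(h-T[2,3])/r[:,2]; return T[:3,3]+r*s[:,None]
def proj(W):
    W=np.atleast_2d(W); c=(W-T[:3,3])@T[:3,:3]; return np.c_[c[:,0]/c[:,2]*K[0,0]+K[0,2],c[:,1]/c[:,2]*K[1,1]+K[1,2]]
E
python3 - <<'E'
from fit import *
m=(abs(P[...,2]-.1035)<.005).astype(np.uint8); m[:130]=0;m[270:]=0;m[:,:193]=0;m[:,275:]=0
m=cv2.morphologyEx(m,cv2.MORPH_OPEN,np.ones((2,2)))
v,u=np.nonzero(m); W=onplane(np.c_[u,v],.1035)[:,:2]
from scipy.optimize import minimize
# model: two strips |y| in [46.5,62.5], x in[-120,~115]
best=minimize(lambda q: 0,[0]) 
def loc(q,W):
    c,s=np.cos(q[2]),np.sin(q[2]); d=W-q[:2]; return d@np.array([[c,-s],[s,c]])
def cost(q):
    L=loc(q,W); return np.mean(np.minimum((abs(abs(L[:,1])-.0545)-.0),.03)**2)
c0=W.mean(0); print(c0)
g=None
for a in np.linspace(.0,.35,15):
  r=minimize(cost,[c0[0],c0[1],a],method='Nelder-Mead',options=dict(xatol=1e-5,fatol=1e-10))
  if g is None or r.fun<g.fun:g=r
print(g.x,g.fun)
L=loc(g.x,W)
for s in(1,-1):
  k=abs(L[:,1]*s-.0545)<.008; print(s,k.sum(),np.percentile(L[k,0],[0,1,99,100]),np.percentile(L[k,1],[2,50,98]))
# refine inner/outer edges with color image: print grey profile across guides
E
```

```text
[ 0.5797 -0.0039]
[0.9004 0.0443 0.1369] 8.830710802490289e-05
1 644 [-0.4606 -0.4579 -0.2227 -0.2197] [0.0469 0.0541 0.0621]
-1 793 [-0.4602 -0.4578 -0.2224 -0.2196] [-0.0621 -0.0544 -0.0468]
```

```bash
cat >> fit.py <<'E'
TH=.1369;O=np.array([.5634,-.0021])
R=np.array([[np.cos(TH),-np.sin(TH)],[np.sin(TH),np.cos(TH)]])
def tojig(W): W=np.atleast_2d(W); return np.c_[(W[:,:2]-O)@R, W[:,2]]
def tow(J): J=np.atleast_2d(J); return np.c_[J[:,:2]@R.T+O, J[:,2]]
E
python3 - <<'E'
from fit import *
# rectified jig image at given height: 2.5px/mm... x up,y left
def rect(h,x0,x1,y0,y1,s):
    xs=np.arange(x1,x0,-1/s);ys=np.arange(y1,y0,-1/s)
    X,Y=np.meshgrid(xs,ys,indexing='ij')
    W=tow(np.c_[X.ravel()/1e3,Y.ravel()/1e3,np.full(X.size,h)])
    m=proj(W).astype(np.float32)
    return cv2.remap(p,m[:,0].reshape(X.shape),m[:,1].reshape(X.shape),cv2.INTER_LINEAR)
def grid(im,x1,y1,s,fn):
    im=im.copy()
    for k in range(-200,200,20):
        r=int((x1-k)*s);c=int((y1-k)*s)
        if 0<=r<im.shape[0]: im[r,::2]=(255,0,255); cv2.putText(im,str(k),(0,r),0,.4,(255,0,255))
        if 0<=c<im.shape[1]: im[::2,c]=(0,255,255); cv2.putText(im,str(k),(c,10),0,.4,(0,120,255))
    cv2.imwrite('pics/'+fn,im[:,:,::-1])
a=rect(.085,-130,130,-170,100,2.2); grid(a,130,100,2.2,'rect85.png')
# spindle columns profile in jig x
a=rect(.075,0,100,-170,100,1)
for y in (30,0,-20,-85,-95): 
    c=int(100-y); print(y,[(100-i,int(a[i,c-3:c+4].mean())) for i in range(20,90,3)])
for y in (-60,-75,-85,-95,-105,-115,-125,-135,-145,-155):
    pt=proj(tow([[.045,y/1e3,.09]]))[0]; u,v=np.round(pt).astype(int); print(y,np.round(P[v-1:v+2,u,2],3),p[v,u])
E
```

```text
30 [(80, 148), (77, 148), (74, 147), (71, 147), (68, 148), (65, 147), (62, 130), (59, 118), (56, 119), (53, 120), (50, 120), (47, 104), (44, 70), (41, 69), (38, 65), (35, 60), (32, 52), (29, 53), (26, 97), (23, 139), (20, 145), (17, 146), (14, 147), (11, 146)]
0 [(80, 146), (77, 147), (74, 147), (71, 148), (68, 147), (65, 146), (62, 125), (59, 116), (56, 119), (53, 119), (50, 119), (47, 104), (44, 67), (41, 70), (38, 66), (35, 60), (32, 52), (29, 57), (26, 99), (23, 141), (20, 148), (17, 147), (14, 148), (11, 148)]
-20 [(80, 149), (77, 150), (74, 149), (71, 150), (68, 150), (65, 146), (62, 125), (59, 119), (56, 118), (53, 118), (50, 120), (47, 104), (44, 73), (41, 71), (38, 65), (35, 60), (32, 51), (29, 55), (26, 102), (23, 147), (20, 150), (17, 149), (14, 149), (11, 149)]
-85 [(80, 173), (77, 172), (74, 172), (71, 172), (68, 172), (65, 171), (62, 141), (59, 118), (56, 120), (53, 120), (50, 119), (47, 99), (44, 68), (41, 69), (38, 66), (35, 58), (32, 52), (29, 68), (26, 111), (23, 159), (20, 174), (17, 173), (14, 174), (11, 173)]
-95 [(80, 173), (77, 171), (74, 160), (71, 152), (68, 154), (65, 158), (62, 134), (59, 119), (56, 118), (53, 120), (50, 120), (47, 101), (44, 69), (41, 69), (38, 65), (35, 59), (32, 51), (29, 63), (26, 108), (23, 156), (20, 173), (17, 173), (14, 174), (11, 172)]
-60 [0.105 0.104   nan] [141 118  78]
-75 [0.093 0.098 0.092] [80 78 78]
-85 [0.091 0.092 0.095] [84 84 84]
-95 [0.092 0.095 0.095] [102  97  98]
-105 [0.094 0.091 0.094] [78 79 78]
-115 [0.09  0.094 0.095] [93 89 88]
-125 [0.095 0.098 0.097] [36 37 34]
-135 [0.098 0.099 0.098] [43 42 41]
-145 [0.098 0.097 0.096] [27 27 26]
-155 [0.001 0.001 0.   ] [174 174 174]
```

View pics/rect85.png

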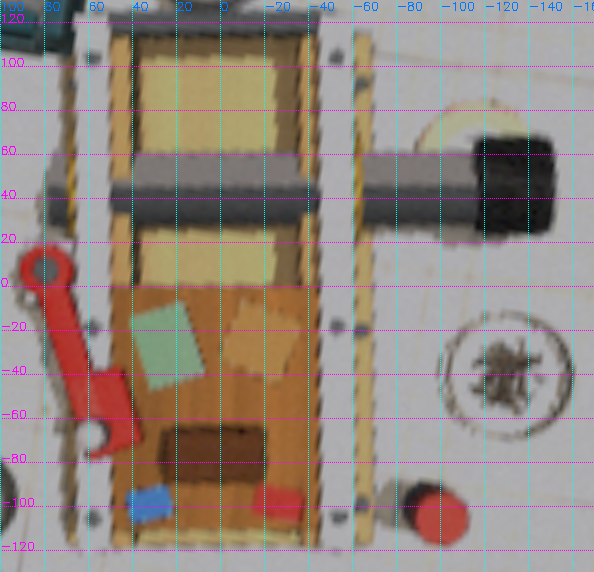

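```bash
cat >> fit.py <<'E'
from scipy.spatial.transform import Rotation as Ro
def st(msg=''):
    s=arm.sense(); M=Ro.from_rotvec(s['tool_rot']).as_matrix()
    ang=np.arctan2(M[1,1],M[0,1])-TH
    fj=np.r_[s['wrist_force'][:2]@R,s['wrist_force'][2]]
    print(msg,'t',round(s['time'],2),'jig xyz mm',np.round(tojig(s['position'])[0]*1e3,1),'yang(jig)',round(ang,4),'tilt',np.round(M[:2,2],3),'Fjig',np.round(fj,1),'Tq',np.round(s['wrist_torque'],2),'w',round(s['grip_width']*1e3,1),'j6',np.round(s['joints'],2))
    return s
E
python3 - <<'E'
from fit import *
s=st()
d=tow([[.045,-.128,.15],[.045,-.082,.15],[-.1,0,.15]])
print(d)
for n,uv,h in(('patina',(265,103),.105),('flux',(185,253),.112),('glue',(285,239),.092)): W=onplane(uv,h); print(n,W,tojig(W)*1e3)
print(np.nanmax(P[180:270,70:185,2]), np.nanmax(P[130:320,150:400,2]))
E
```

```text
t 0.15 jig xyz mm [-208.6  626.6  213.7] yang(jig) 1.0031 tilt [-0.001 -0.001] Fjig [-0.5  0.6  0.5] Tq [-0.02 -0.03 -0.01] w 94.8 j6 [ 1.06  0.12  1.65 -0.    1.37 -0.08]
[[ 0.6254 -0.1228  0.15  ]
 [ 0.6192 -0.0772  0.15  ]
 [ 0.4643 -0.0157  0.15  ]]
patina [[ 0.7725 -0.0797  0.105 ]] [[ 196.5126 -105.3686  105.    ]]
flux [[0.4504 0.0997 0.112 ]] [[-98.0083 116.3099 112.    ]]
glue [[ 0.4733 -0.1164  0.092 ]] [[-104.8552 -100.889    92.    ]]
0.16079411786808195 0.16079411786808195
```

View pics/wrist0.png

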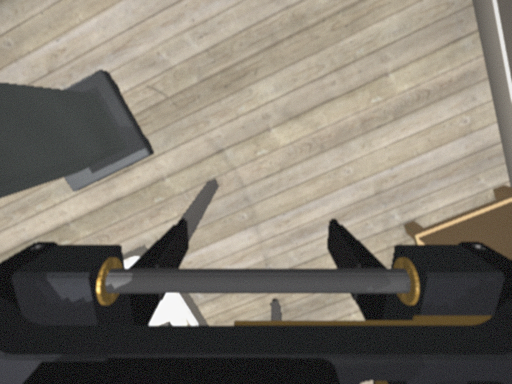

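```bash
python3 -m crank '[{"linear":[0,0,-8],"yaw":0.167},{"linear":[0,0,-8],"yaw":0.167},{"linear":[0,0,-8],"yaw":0.167},{"linear":[0,0,-8],"yaw":0.167},{"linear":[0,0,-8],"yaw":0.167},{"linear":[0,0,-8],"yaw":0.168}]' 1 20; python3 -m crank '[{"linear":[-54,18,0],"yaw":0},{"linear":[-54,18,0],"yaw":0},{"linear":[-54,18,0],"yaw":0},{"linear":[-54,18,0],"yaw":0},{"linear":[-54,18,0],"yaw":0},{"linear":[-54,18,0],"yaw":0},{"linear":[-54,18,0],"yaw":0}]'; python3 -c "
from fit import *
st()"
```

```text
time: 0.9
position: [0.2713, 0.5904, 0.2624]
tool_rot: [2.071, 2.362, -0.001]
wrist_force: [0.4, -0.0, 0.1]
grip_width: 0.0405
time: 1.78
position: [0.4482, 0.2316, 0.2624]
tool_rot: [2.064, 2.368, 0.0]
wrist_force: [1.1, 1.0, -0.0]
grip_width: 0.0004
 t 1.77 jig xyz mm [-82.2 247.2 262.4] yang(jig) 0.0003 tilt [ 0. -0.] Fjig [ 1.2  0.8 -0. ] Tq [-0.09  0.01  0.03] w 0.4 j6 [ 0.37 -0.23  1.91 -0.    1.46  0.23]
```

```bash
python3 -m crank '[{"linear":[-53.5,19,7],"yaw":0},{"linear":[-53.5,19,7],"yaw":0},{"linear":[-53.5,19,7],"yaw":0},{"linear":[-53.5,19,7],"yaw":0},{"linear":[-53.5,19,7],"yaw":0},{"linear":[-53.5,19,7],"yaw":0},{"linear":[-53.5,19,7],"yaw":0}]'; python3 -c "
from fit import *
st(); snap('wrist','w1');snap('side','s1')"
```

```text
time: 2.65
position: [0.6313, -0.1212, 0.2131]
tool_rot: [-2.064, -2.368, -0.0]
wrist_force: [0.7, -0.1, -0.5]
grip_width: 0.0004
 t 2.65 jig xyz mm [  51.  -127.3  213.1] yang(jig) -0.0001 tilt [-0.  0.] Fjig [ 0.6 -0.1 -0.5] Tq [-0.07 -0.03 -0.02] w 0.4 j6 [-0.27  0.11  1.67  0.    1.36 -0.41]
```

View pics/w1.png

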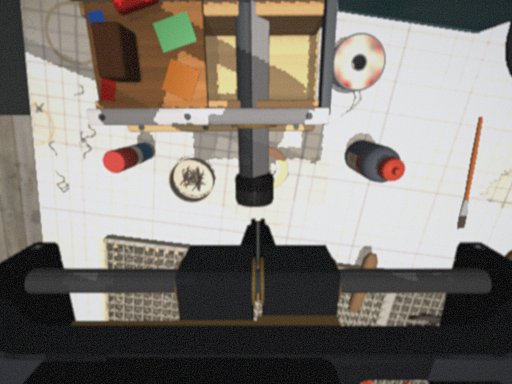

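View pics/s1.png

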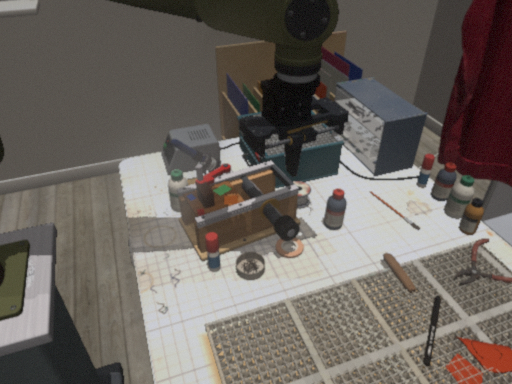

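```bash
cat >> fit.py <<'E'
def projW(f,W):
    q=np.load('pics/%s.npz'%f);K=q['K'];T=q['T']
    W=np.atleast_2d(W); c=(W-T[:3,3])@T[:3,:3]; return np.c_[c[:,0]/c[:,2]*K[0,0]+K[0,2],c[:,1]/c[:,2]*K[1,1]+K[1,2]]
E
python3 - <<'E'
from fit import *
q=np.load('pics/w1.npz')['p'].copy()
s=5
c=cv2.resize(q[90:210,200:330],None,fx=s,fy=s,interpolation=cv2.INTER_CUBIC)
r=.018
for a in (-90,-60,-30,0,30,60,90):
    J=[[.045+r*np.sin(np.radians(a)),y,.075+r*np.cos(np.radians(a))] for y in(-.07,-.108)]
    uv=(projW('w1',tow(J))-[200,90]+.5)*s
    cv2.line(c,tuple(map(int,uv[0])),tuple(map(int,uv[1])),(255,0,0) if a else (0,255,0),1)
for y in(-.111,-.145):
    J=[[.045+.022*np.sin(np.radians(a)),y,.075+.022*np.cos(np.radians(a))] for a in range(-90,91,10)]
    uv=((projW('w1',tow(J))-[200,90]+.5)*s).astype(int); cv2.polylines(c,[uv],False,(255,255,0))
cv2.imwrite('pics/w1z.png',c[:,:,::-1])
E
```

```text
(no output)
```

View pics/w1z.png

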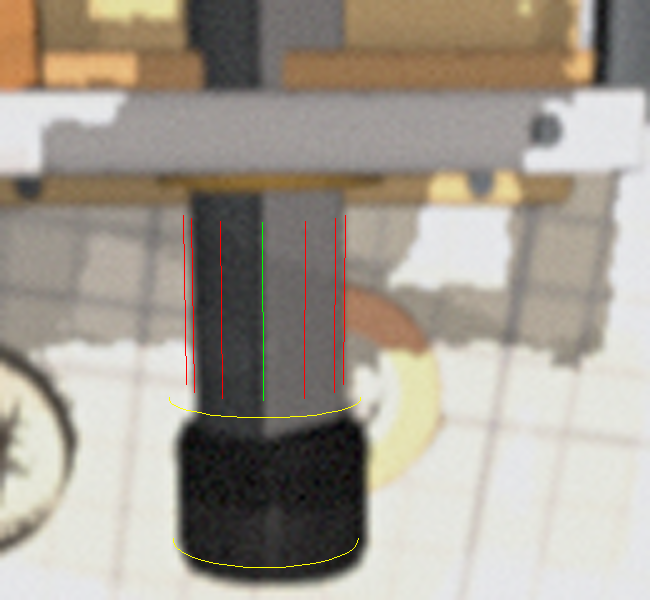

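```bash
python3 -m crank '[{"linear":[-2,4,45],"yaw":0},{"linear":[0,0,45],"yaw":0},{"linear":[0,0,20],"yaw":0},{"linear":[0,0,0],"yaw":0}]'; python3 -c "
from fit import *
st()"
```

```text
time: 3.25
position: [0.6338, -0.1202, 0.102]
tool_rot: [-2.062, -2.366, 0.002]
wrist_force: [0.6, 0.2, 0.7]
grip_width: 0.0003
 t 3.25 jig xyz mm [  53.7 -126.6  102. ] yang(jig) 0.0005 tilt [-0.003  0.001] Fjig [0.6 0.1 0.7] Tq [-0.06  0.07 -0.01] w 0.3 j6 [-0.27  0.21  1.75  0.    1.19 -0.41]
```

```bash
python3 -m crank '[{"linear":[-2,3,2],"yaw":0},{"linear":[0,0,2],"yaw":0},{"linear":[0,0,2],"yaw":0}]'; python3 -c "
from fit import *
st()"; python3 -m crank '[{"linear":[0,0,2],"yaw":0},{"linear":[0,0,0],"yaw":0}]';python3 -c "
from fit import *
st()"
```

```text
time: 3.62
position: [0.6391, -0.1227, 0.099]
tool_rot: [2.063, 2.367, 0.002]
wrist_force: [0.2, -0.5, 0.5]
grip_width: 0.0004
 t 3.62 jig xyz mm [  58.5 -129.8   99. ] yang(jig) 0.0001 tilt [ 0.002 -0.001] Fjig [ 0.2 -0.5  0.5] Tq [-0.06  0.06  0.  ] w 0.4 j6 [-0.27  0.22  1.75  0.    1.18 -0.41]
time: 3.88
position: [0.6385, -0.1226, 0.096]
tool_rot: [2.064, 2.368, 0.0]
wrist_force: [0.5, 0.0, 1.3]
grip_width: 0.0003
 t 3.88 jig xyz mm [  57.9 -129.6   96. ] yang(jig) 0.0001 tilt [ 0.001 -0.   ] Fjig [ 0.5 -0.   1.3] Tq [-0.09  0.03 -0.02] w 0.3 j6 [-0.27  0.22  1.75 -0.    1.17 -0.41]
```

```bash
python3 -m crank '[{"linear":[0,-3,1],"yaw":0},{"linear":[0,0,1],"yaw":0}]'; python3 -c "
from fit import *
st()"; python3 -m crank '[{"linear":[0,0,1],"yaw":0},{"linear":[0,0,0],"yaw":0}]';python3 -c "
from fit import *
st()"
```

```text
time: 4.12
position: [0.6374, -0.123, 0.0961]
tool_rot: [2.062, 2.365, 0.005]
wrist_force: [2.0, 1.4, 8.9]
grip_width: 0.0009
 t 4.12 jig xyz mm [  56.8 -129.9   96.1] yang(jig) -0.0001 tilt [ 0.005 -0.   ] Fjig [2.1 1.1 8.9] Tq [ 0.22 -0.41 -0.04] w 0.9 j6 [-0.27  0.22  1.75  0.    1.17 -0.41]
time: 4.38
position: [0.6374, -0.123, 0.0961]
tool_rot: [2.061, 2.365, 0.005]
wrist_force: [2.2, 1.7, 10.5]
grip_width: 0.0004
 t 4.38 jig xyz mm [  56.8 -129.9   96.1] yang(jig) 0.0001 tilt [ 0.005 -0.001] Fjig [ 2.4  1.4 10.5] Tq [ 0.28 -0.18  0.01] w 0.4 j6 [-0.27  0.22  1.75  0.    1.17 -0.41]
```

```bash
python3 -m crank '[{"linear":[0,0,3],"yaw":0},{"linear":[0,-2,0],"yaw":0},{"linear":[0,-3,0],"yaw":0}]'; python3 -c "
from fit import *
st()"; python3 -m crank '[{"linear":[0,-3,0],"yaw":0},{"linear":[0,-3,0],"yaw":0}]';python3 -c "
from fit import *
st(); snap('side','s2')
q=np.load('pics/s2.npz')['p'];cv2.imwrite('pics/s2z.png',cv2.resize(q[150:270,200:340],None,fx=5,fy=5,interpolation=2)[:,:,::-1])"
```

```text
time: 4.75
position: [0.6373, -0.1231, 0.096]
tool_rot: [2.056, 2.357, 0.019]
wrist_force: [12.8, 5.3, 10.4]
grip_width: 0.0005
 t 4.75 jig xyz mm [  56.7 -130.    96. ] yang(jig) -0.0006 tilt [ 0.018 -0.   ] Fjig [13.4  3.5 10.4] Tq [ 0.99 -2.38 -0.  ] w 0.5 j6 [-0.28  0.21  1.76  0.01  1.15 -0.41]
time: 5.0
position: [0.6323, -0.1238, 0.097]
tool_rot: [2.055, 2.356, 0.02]
wrist_force: [10.5, 5.7, 13.8]
grip_width: 0.0005
 t 5.0 jig xyz mm [  51.6 -130.    97. ] yang(jig) -0.0003 tilt [ 0.02 -0.  ] Fjig [11.2  4.2 13.8] Tq [ 0.91 -1.98 -0.01] w 0.5 j6 [-0.28  0.2   1.77  0.01  1.15 -0.42]
```

View pics/s2z.png

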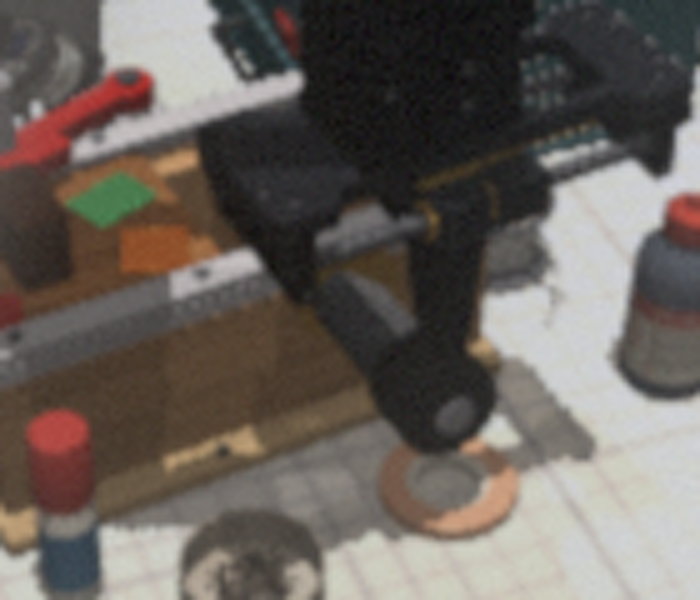

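```bash
python3 -m crank '[{"linear":[0,-3,0.5],"yaw":0},{"linear":[0,-3,0],"yaw":0},{"linear":[0,-3,0.5],"yaw":0}]'; python3 -c "
from fit import *
st()"; python3 -m crank '[{"linear":[0,-3,0],"yaw":0},{"linear":[0,-2,0],"yaw":0}]';python3 -c "
from fit import *
st(); snap('side','s3')
q=np.load('pics/s3.npz')['p'];cv2.imwrite('pics/s3z.png',cv2.resize(q[150:270,200:340],None,fx=5,fy=5,interpolation=2)[:,:,::-1])"
```

```text
time: 5.42
position: [0.6235, -0.1255, 0.0969]
tool_rot: [2.054, 2.356, 0.019]
wrist_force: [9.1, 4.8, 17.1]
grip_width: 0.0008
 t 5.42 jig xyz mm [  42.6 -130.5   96.9] yang(jig) -0.0002 tilt [ 0.02  -0.001] Fjig [ 9.7  3.5 17.1] Tq [ 0.95 -1.86  0.03] w 0.8 j6 [-0.29  0.18  1.79  0.01  1.15 -0.42]
time: 5.68
position: [0.616, -0.1272, 0.0953]
tool_rot: [2.056, 2.359, 0.011]
wrist_force: [2.8, 0.2, 12.2]
grip_width: 0.0006
 t 5.67 jig xyz mm [  35.1 -131.1   95.3] yang(jig) 0.0004 tilt [ 0.014 -0.003] Fjig [ 2.8 -0.2 12.2] Tq [-0.1  -0.66  0.03] w 0.6 j6 [-0.29  0.17  1.81  0.    1.15 -0.43]
```

View pics/s3z.png

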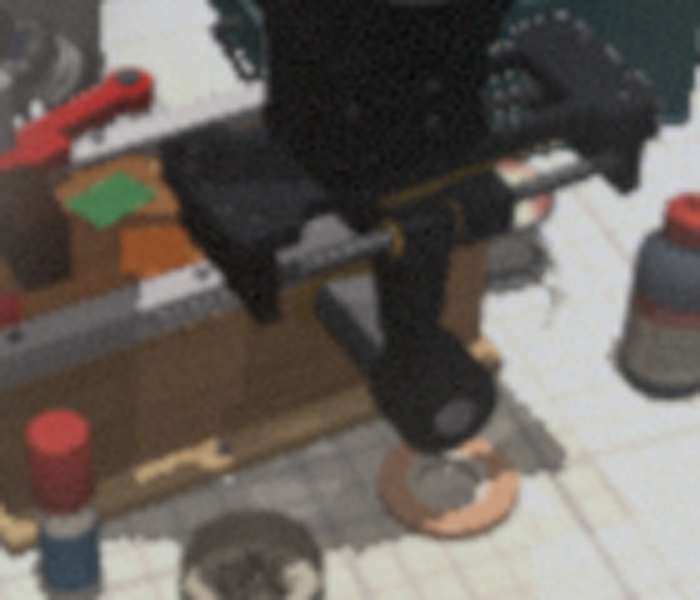

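```bash
python3 -m crank '[{"linear":[0,0,-30],"yaw":0},{"linear":[0,8,-40],"yaw":0},{"linear":[0,0,-20],"yaw":0},{"linear":[0,0,0],"yaw":0}]'; cat > look.py <<'E'
from fit import *
import sys
f=sys.argv[1]
st(); snap('wrist',f)
q=np.load('pics/%s.npz'%f)['p'].copy()
s=5;r=.018
uv=projW(f,tow([[.046,-.09,.085]]))[0]; u0,v0=(uv-[70,60]).astype(int); v0=max(v0,0);u0=max(u0,0)
c=cv2.resize(q[v0:v0+120,u0:u0+140],None,fx=s,fy=s,interpolation=cv2.INTER_CUBIC)
for a in (-90,-60,-30,0,30,60,90):
    J=[[.046+r*np.sin(np.radians(a)),y,.075+r*np.cos(np.radians(a))] for y in(-.07,-.108)]
    uv=(projW(f,tow(J))-[u0,v0]+.5)*s
    cv2.line(c,tuple(map(int,uv[0])),tuple(map(int,uv[1])),(255,0,0) if a else (0,255,0),1)
cv2.imwrite('pics/%sz.png'%f,c[:,:,::-1])
E
python3 look.py w2
```

```text
time: 6.22
position: [0.6189, -0.1255, 0.18]
tool_rot: [2.063, 2.367, 0.001]
wrist_force: [-0.4, -0.1, -0.5]
grip_width: 0.0007
 t 6.22 jig xyz mm [  38.2 -129.8  180. ] yang(jig) 0.0001 tilt [ 0.002 -0.001] Fjig [-0.4 -0.  -0.5] Tq [-0.08  0.05  0.04] w 0.7 j6 [-0.28  0.11  1.73 -0.    1.3  -0.42]
```

View pics/w2z.png

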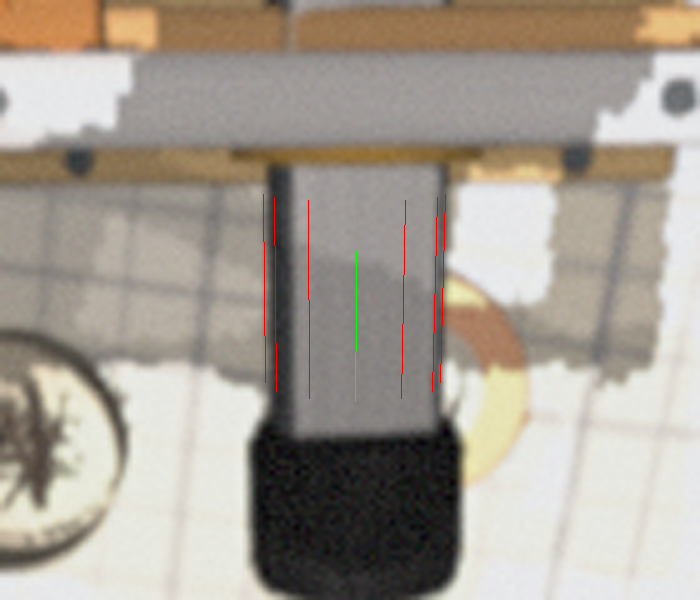

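```bash
python3 -m crank '[{"linear":[40,3,30],"yaw":0},{"linear":[0,0,40],"yaw":0},{"linear":[0,0,16],"yaw":0},{"linear":[0,0,0],"yaw":0}]'; python3 -c "
from fit import *
st()"; python3 -m crank '[{"linear":[0,0,3],"yaw":0},{"linear":[0,0,3],"yaw":0}]';python3 -c "
from fit import *
st()"
```

```text
time: 6.78
position: [0.6145, -0.0852, 0.0904]
tool_rot: [-2.062, -2.365, 0.003]
wrist_force: [0.3, 0.1, 0.6]
grip_width: 0.0005
 t 6.78 jig xyz mm [ 39.3 -89.3  90.4] yang(jig) -0.0003 tilt [-0.004  0.001] Fjig [0.3 0.1 0.6] Tq [-0.05  0.09  0.05] w 0.5 j6 [-0.22  0.17  1.82 -0.    1.16 -0.36]
time: 7.02
position: [0.617, -0.0857, 0.0881]
tool_rot: [2.063, 2.366, 0.002]
wrist_force: [-0.0, 0.7, -0.4]
grip_width: 0.0009
 t 7.03 jig xyz mm [ 41.7 -90.2  88.1] yang(jig) -0.0003 tilt [ 0.002 -0.001] Fjig [ 0.1  0.7 -0.4] Tq [-0.11  0.03 -0.01] w 0.9 j6 [-0.22  0.17  1.82 -0.    1.15 -0.36]
```

```bash
python3 -m crank '[{"linear":[0,0,1.5],"yaw":0},{"linear":[0,0,1.5],"yaw":0}]'; python3 -c "
from fit import *
st()"; python3 -m crank '[{"linear":[0,0,2],"yaw":0},{"linear":[0,0,2],"yaw":0},{"linear":[0,0,0],"yaw":0}]';python3 -c "
from fit import *
st()"
```

```text
time: 7.28
position: [0.6165, -0.0855, 0.0856]
tool_rot: [2.064, 2.368, 0.0]
wrist_force: [-4.1, 0.3, 10.4]
grip_width: 0.0004
 t 7.28 jig xyz mm [ 41.2 -89.9  85.6] yang(jig) 0.0001 tilt [ 0.001 -0.001] Fjig [-4.   0.8 10.4] Tq [-0.02  1.01  0.04] w 0.4 j6 [-0.22  0.17  1.82 -0.    1.15 -0.36]
time: 7.65
position: [0.6166, -0.0855, 0.0854]
tool_rot: [2.064, 2.368, -0.001]
wrist_force: [-11.7, 1.8, 23.4]
grip_width: 0.0003
 t 7.65 jig xyz mm [ 41.3 -89.9  85.4] yang(jig) 0.0004 tilt [ 0.    -0.001] Fjig [-11.4   3.4  23.4] Tq [ 0.26  2.39 -0.02] w 0.3 j6 [-0.22  0.18  1.82 -0.    1.15 -0.36]
```

```bash
python3 -m crank '[{"linear":[0,-2,2],"yaw":0},{"linear":[0,-2,2],"yaw":0},{"linear":[0,0,0],"yaw":0}]'; python3 -c "
from fit import *
st()"
```

```text
time: 8.02
position: [0.616, -0.0856, 0.085]
tool_rot: [2.06, 2.363, 0.009]
wrist_force: [-8.0, 5.2, 30.0]
grip_width: 0.0007
 t 8.03 jig xyz mm [ 40.7 -89.9  85. ] yang(jig) 0.0001 tilt [ 0.009 -0.   ] Fjig [-7.2  6.2 30. ] Tq [ 0.85  1.82 -0.03] w 0.7 j6 [-0.23  0.17  1.83  0.    1.14 -0.36]
```

```bash
python3 -m crank '[{"linear":[0,0,-25],"yaw":0},{"linear":[-40,4,-40],"yaw":0},{"linear":[0,0,-40],"yaw":0},{"linear":[0,0,0],"yaw":0}]'; python3 look.py w3
```

```text
time: 8.52
position: [0.6241, -0.126, 0.1859]
tool_rot: [2.06, 2.361, 0.006]
wrist_force: [-0.5, -0.5, 0.2]
grip_width: 0.0005
 t 8.53 jig xyz mm [  43.2 -131.   185.9] yang(jig) -0.0006 tilt [ 0.009 -0.002] Fjig [-0.6 -0.4  0.2] Tq [-0.07  0.01  0.02] w 0.5 j6 [-0.28  0.11  1.72  0.    1.31 -0.42]
```

View pics/w3z.png

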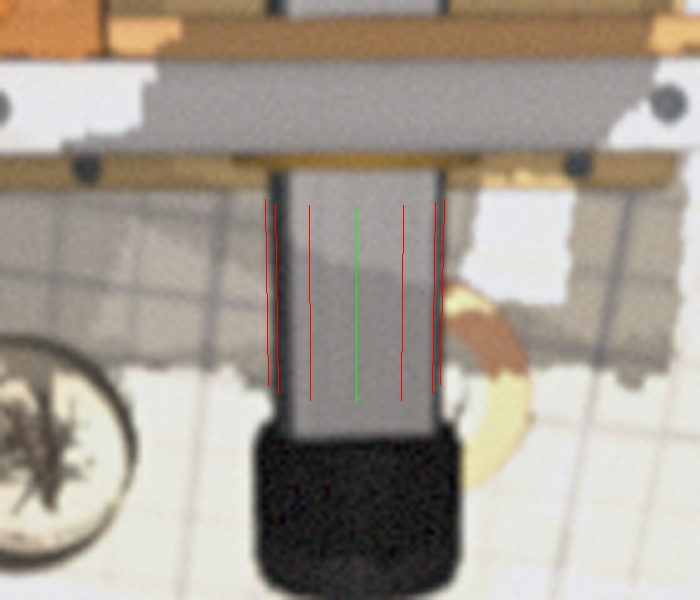

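```bash
python3 - <<'E'
from fit import *
q=np.load('pics/w3.npz')['p'].astype(float).mean(2)
uv=projW('w3',tow([[.045,-.075,.084],[.045,-.09,.084],[.045,-.105,.084]]));print(uv)
for k in uv:
    v=int(round(k[1])); u=int(round(k[0])); print(v,[(x,int(q[v-1:v+2,x].mean())) for x in range(u-22,u+24)])
q=np.load('pics/w3.npz'); 
E
```

```text
[[258.6228 136.3099]
 [258.6142 151.5834]
 [258.6057 166.3811]]
136 [(237, 138), (238, 137), (239, 139), (240, 140), (241, 136), (242, 111), (243, 73), (244, 51), (245, 64), (246, 96), (247, 138), (248, 161), (249, 165), (250, 165), (251, 160), (252, 157), (253, 160), (254, 161), (255, 161), (256, 161), (257, 161), (258, 159), (259, 157), (260, 158), (261, 158), (262, 162), (263, 159), (264, 159), (265, 158), (266, 156), (267, 158), (268, 159), (269, 157), (270, 155), (271, 153), (272, 154), (273, 158), (274, 153), (275, 130), (276, 92), (277, 88), (278, 135), (279, 163), (280, 167), (281, 158), (282, 158)]
152 [(237, 157), (238, 154), (239, 156), (240, 158), (241, 158), (242, 143), (243, 96), (244, 51), (245, 51), (246, 72), (247, 108), (248, 136), (249, 142), (250, 141), (251, 139), (252, 134), (253, 134), (254, 136), (255, 137), (256, 141), (257, 135), (258, 136), (259, 134), (260, 133), (261, 135), (262, 137), (263, 136), (264, 138), (265, 136), (266, 137), (267, 138), (268, 135), (269, 133), (270, 132), (271, 134), (272, 133), (273, 136), (274, 131), (275, 109), (276, 80), (277, 120), (278, 187), (279, 207), (280, 201), (281, 188), (282, 183)]
166 [(237, 172), (238, 145), (239, 131), (240, 134), (241, 133), (242, 125), (243, 87), (244, 55), (245, 53), (246, 68), (247, 96), (248, 132), (249, 141), (250, 139), (251, 137), (252, 134), (253, 136), (254, 134), (255, 137), (256, 138), (257, 136), (258, 137), (259, 132), (260, 134), (261, 134), (262, 136), (263, 137), (264, 134), (265, 134), (266, 137), (267, 134), (268, 135), (269, 135), (270, 134), (271, 130), (272, 132), (273, 135), (274, 127), (275, 103), (276, 84), (277, 147), (278, 217), (279, 231), (280, 223), (281, 200), (282, 188)]
```

```bash
python3 -m crank '[{"linear":[40,-7,40],"yaw":0},{"linear":[0,0,40],"yaw":0},{"linear":[0,0,14],"yaw":0},{"linear":[0,0,4],"yaw":0}]'; python3 -c "
from fit import *
st()"; python3 -m crank '[{"linear":[0,0,2],"yaw":0},{"linear":[0,0,2],"yaw":0},{"linear":[0,0,0],"yaw":0}]';python3 -c "
from fit import *
st()"
```

```text
time: 9.07
position: [0.6047, -0.0848, 0.0831]
tool_rot: [-2.056, -2.36, 0.01]
wrist_force: [-21.2, 6.1, 26.1]
grip_width: 0.0007
 t 9.07 jig xyz mm [ 29.6 -87.5  83.1] yang(jig) 0.0007 tilt [-0.013  0.003] Fjig [-20.1   8.9  26.1] Tq [0.93 4.12 0.04] w 0.7 j6 [-0.23  0.16  1.84  0.    1.15 -0.36]
time: 9.45
position: [0.6034, -0.0849, 0.0801]
tool_rot: [-2.054, -2.358, 0.013]
wrist_force: [-23.1, 4.9, 21.7]
grip_width: 0.0004
 t 9.45 jig xyz mm [ 28.4 -87.5  80.1] yang(jig) 0.0007 tilt [-0.016  0.003] Fjig [-22.2   8.   21.7] Tq [0.76 4.34 0.01] w 0.4 j6 [-0.23  0.16  1.84 -0.    1.15 -0.36]
```

```bash
python3 -m crank '[{"linear":[0,-3,-25],"yaw":0},{"linear":[-40,14,-40],"yaw":0},{"linear":[0,0,-40],"yaw":0},{"linear":[0,0,0],"yaw":0}]'; python3 look.py w4; cat > prof.py <<'E'
from fit import *
import sys
f=sys.argv[1]
q=np.load('pics/%s.npz'%f)['p'].astype(float).mean(2)
uv=projW(f,tow([[.045,-.075,.084],[.045,-.09,.084],[.045,-.105,.084]]));print(uv)
for k in uv:
    v=int(round(k[1])); u=int(round(k[0])); print(v,[(x,int(q[v-1:v+2,x].mean())) for x in list(range(u-20,u-8))+list(range(u+8,u+24))])
E
python3 prof.py w4
```

```text
time: 9.95
position: [0.6277, -0.1254, 0.188]
tool_rot: [2.061, 2.363, 0.005]
wrist_force: [0.1, 0.4, -0.2]
grip_width: 0.0002
 t 9.95 jig xyz mm [  46.9 -130.9  188. ] yang(jig) -0.0006 tilt [ 0.007 -0.002] Fjig [ 0.2  0.3 -0.2] Tq [-0.07  0.08  0.02] w 0.2 j6 [-0.28  0.12  1.7   0.    1.31 -0.42]
[[255.0482 136.2572]
 [255.0969 151.4199]
 [255.144  166.1146]]
136 [(235, 141), (236, 137), (237, 139), (238, 129), (239, 95), (240, 87), (241, 121), (242, 136), (243, 143), (244, 140), (245, 144), (246, 138), (263, 143), (264, 143), (265, 146), (266, 145), (267, 140), (268, 114), (269, 80), (270, 62), (271, 55), (272, 47), (273, 66), (274, 114), (275, 157), (276, 171), (277, 167), (278, 161)]
151 [(235, 156), (236, 157), (237, 160), (238, 152), (239, 126), (240, 94), (241, 104), (242, 126), (243, 127), (244, 125), (245, 125), (246, 125), (263, 123), (264, 122), (265, 124), (266, 127), (267, 121), (268, 97), (269, 72), (270, 54), (271, 48), (272, 46), (273, 61), (274, 93), (275, 124), (276, 133), (277, 153), (278, 182)]
166 [(235, 220), (236, 214), (237, 186), (238, 150), (239, 123), (240, 91), (241, 93), (242, 120), (243, 132), (244, 131), (245, 129), (246, 123), (263, 124), (264, 122), (265, 125), (266, 126), (267, 120), (268, 92), (269, 65), (270, 56), (271, 52), (272, 46), (273, 79), (274, 149), (275, 212), (276, 230), (277, 228), (278, 215)]
```

View pics/w4z.png

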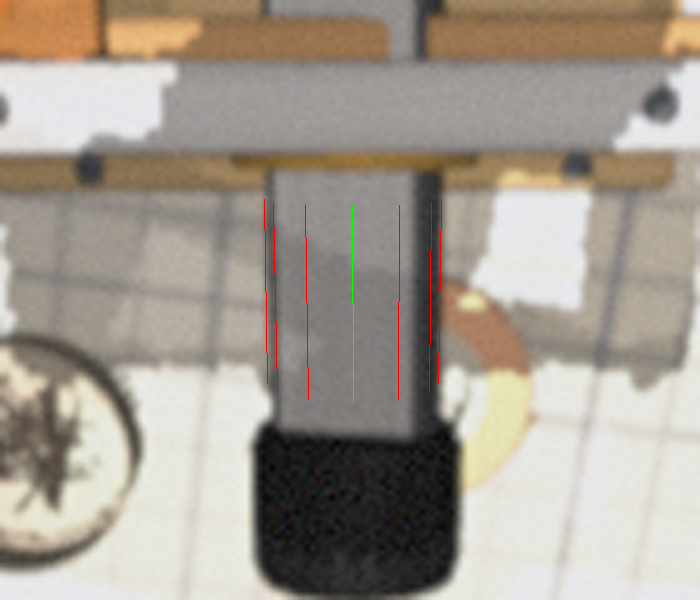

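```bash
python3 -m crank '[{"linear":[41,-1,40],"yaw":0},{"linear":[0,0,40],"yaw":0},{"linear":[0,0,14],"yaw":0},{"linear":[0,0,0],"yaw":0}]' 0.916 20; python3 -c "
from fit import *
st()"
```

```text
time: 10.5
position: [0.6178, -0.0836, 0.0879]
tool_rot: [-2.062, -2.366, 0.002]
wrist_force: [1.2, 0.3, 0.2]
grip_width: 0.0042
 t 10.5 jig xyz mm [ 42.7 -88.2  87.9] yang(jig) 0.0001 tilt [-0.003  0.001] Fjig [1.2 0.1 0.2] Tq [-0.05  0.04  0.01] w 4.2 j6 [-0.22  0.18  1.81 -0.    1.15 -0.36]
```

```bash
python3 -m crank '[{"linear":[0,0,0],"yaw":0},{"linear":[0,0,0],"yaw":0}]' ; python3 -c "
from fit import *
st()"
```

```text
time: 10.75
position: [0.6196, -0.0842, 0.0908]
tool_rot: [2.063, 2.367, 0.001]
wrist_force: [0.7, -0.2, 1.0]
grip_width: 0.0041
 t 10.75 jig xyz mm [ 44.5 -89.   90.8] yang(jig) -0.0003 tilt [ 0.002 -0.001] Fjig [ 0.7 -0.3  1. ] Tq [-0.09  0.04 -0.  ] w 4.1 j6 [-0.22  0.17  1.81 -0.    1.15 -0.36]
```

```bash
python3 -m crank '[{"linear":[0,1,2],"yaw":0},{"linear":[0,0,2],"yaw":0},{"linear":[0,0,2],"yaw":0},{"linear":[0,0,0],"yaw":0}]' ; python3 -c "
from fit import *
st()";  python3 -m crank '[{"linear":[0,0,2],"yaw":0},{"linear":[0,0,2],"yaw":0},{"linear":[0,0,0],"yaw":0}]' ; python3 -c "
from fit import *
st()"
```

```text
time: 11.25
position: [0.6202, -0.0838, 0.0854]
tool_rot: [2.064, 2.368, 0.0]
wrist_force: [-2.9, -0.0, 6.9]
grip_width: 0.004
 t 11.25 jig xyz mm [ 45.1 -88.7  85.4] yang(jig) 0.0002 tilt [ 0. -0.] Fjig [-2.8  0.4  6.9] Tq [-0.01  0.64 -0.01] w 4.0 j6 [-0.22  0.18  1.81 -0.    1.15 -0.36]
time: 11.62
position: [0.6208, -0.0837, 0.085]
tool_rot: [2.063, 2.368, 0.001]
wrist_force: [-9.7, 2.0, 22.2]
grip_width: 0.004
 t 11.62 jig xyz mm [ 45.7 -88.7  85. ] yang(jig) 0.0004 tilt [ 0.001 -0.   ] Fjig [-9.3  3.3 22.2] Tq [0.32 1.98 0.01] w 4.0 j6 [-0.22  0.18  1.81 -0.    1.15 -0.36]
```

```bash
python3 -m crank '[{"linear":[0,0,2],"yaw":0},{"linear":[0,0,1],"yaw":0},{"linear":[0,0,0],"yaw":0}]' ; python3 -c "
from fit import *
st()"; python3 -m crank '[{"linear":[0,0,-25],"yaw":0},{"linear":[-40,0,-40],"yaw":0},{"linear":[0,0,-40],"yaw":0},{"linear":[0,0,0],"yaw":0},{"linear":[0,0,0],"yaw":0}]'; python3 look.py w5;python3 prof.py w5
```

```text
time: 12.0
position: [0.6225, -0.0835, 0.0841]
tool_rot: [2.061, 2.365, 0.006]
wrist_force: [-9.4, 4.1, 26.3]
grip_width: 0.0042
 t 12.0 jig xyz mm [ 47.5 -88.7  84.1] yang(jig) 0.0003 tilt [ 0.005 -0.   ] Fjig [-8.8  5.3 26.3] Tq [0.71 1.7  0.01] w 4.2 j6 [-0.22  0.19  1.81  0.    1.14 -0.36]
time: 12.62
position: [0.6247, -0.123, 0.1806]
tool_rot: [-2.063, -2.368, 0.001]
wrist_force: [-0.1, 0.4, 0.0]
grip_width: 0.0039
 t 12.62 jig xyz mm [  44.2 -128.2  180.6] yang(jig) 0.0003 tilt [-0.001  0.   ] Fjig [-0.   0.4  0. ] Tq [-0.08  0.1   0.  ] w 3.9 j6 [-0.28  0.12  1.71 -0.    1.31 -0.42]
[[258.5875 140.1792]
 [258.5674 155.6231]
 [258.5478 170.5855]]
140 [(239, 143), (240, 144), (241, 134), (242, 100), (243, 64), (244, 69), (245, 105), (246, 143), (247, 158), (248, 159), (249, 156), (250, 153), (267, 168), (268, 166), (269, 164), (270, 166), (271, 165), (272, 167), (273, 169), (274, 154), (275, 109), (276, 68), (277, 77), (278, 121), (279, 161), (280, 170), (281, 168), (282, 163)]
156 [(239, 161), (240, 162), (241, 158), (242, 134), (243, 88), (244, 62), (245, 92), (246, 130), (247, 145), (248, 143), (249, 141), (250, 139), (267, 141), (268, 140), (269, 139), (270, 138), (271, 139), (272, 142), (273, 137), (274, 121), (275, 86), (276, 57), (277, 70), (278, 110), (279, 135), (280, 151), (281, 153), (282, 143)]
171 [(239, 189), (240, 189), (241, 180), (242, 143), (243, 90), (244, 59), (245, 81), (246, 119), (247, 138), (248, 142), (249, 142), (250, 138), (267, 140), (268, 138), (269, 138), (270, 135), (271, 138), (272, 139), (273, 134), (274, 108), (275, 72), (276, 59), (277, 117), (278, 196), (279, 229), (280, 232), (281, 227), (282, 220)]
```

View pics/w5z.png

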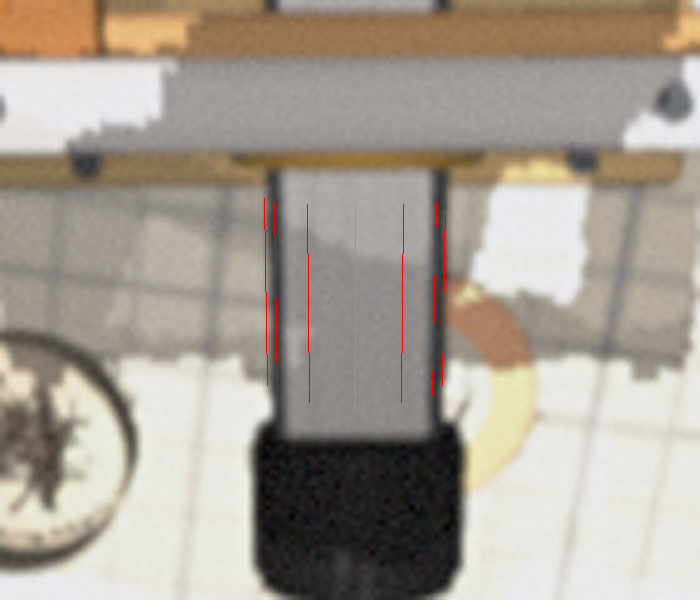

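```bash
python3 -m crank '[{"linear":[32,-39,0],"yaw":0},{"linear":[32,-39,0],"yaw":0},{"linear":[32,-39,0],"yaw":0},{"linear":[32,-39,0],"yaw":0},{"linear":[0,0,30],"yaw":0},{"linear":[0,0,20],"yaw":0},{"linear":[0,0,0],"yaw":0}]' 1 20; python3 -c "
from fit import *
st();snap('top','t2');snap('wrist','w6')
q=np.load('pics/t2.npz')['p'];cv2.imwrite('pics/t2z.png',cv2.resize(q[130:270,170:320],None,fx=5,fy=4.2,interpolation=2)[:,:,::-1])"
```

```text
time: 13.55
position: [0.4506, -0.0171, 0.1282]
tool_rot: [-2.06, -2.365, 0.006]
wrist_force: [-0.3, -0.6, 0.7]
grip_width: 0.0003
 t 13.55 jig xyz mm [-113.8    0.5  128.2] yang(jig) 0.0007 tilt [-0.007  0.001] Fjig [-0.3 -0.6  0.7] Tq [-0.04  0.06 -0.  ] w 0.3 j6 [-0.16 -0.26  2.16 -0.    1.25 -0.29]
```

View pics/w6.png

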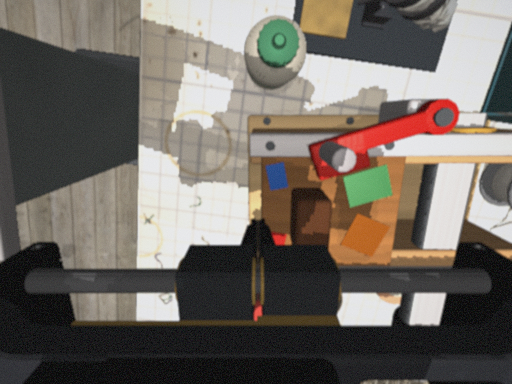

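```bash
python3 -m crank '[{"linear":[0,0,15],"yaw":0},{"linear":[0,0,9],"yaw":0},{"linear":[0,0,0],"yaw":0},{"linear":[0,8,0],"yaw":0},{"linear":[0,8,0],"yaw":0},{"linear":[0,8,0],"yaw":0},{"linear":[0,0,0],"yaw":0}]' ; python3 -c "
from fit import *
st()"
```

```text
time: 14.52
position: [0.4779, -0.0144, 0.1079]
tool_rot: [2.064, 2.368, 0.001]
wrist_force: [-0.4, 0.4, -0.2]
grip_width: 0.0002
 t 14.53 jig xyz mm [-86.4  -0.6 107.9] yang(jig) 0.0003 tilt [ 0.001 -0.   ] Fjig [-0.3  0.5 -0.2] Tq [-0.05  0.03 -0.01] w 0.2 j6 [-0.14 -0.17  2.13  0.    1.19 -0.28]
```

```bash
python3 -m crank '[{"linear":[0,8,0],"yaw":0},{"linear":[0,8,0],"yaw":0},{"linear":[0,8,0],"yaw":0},{"linear":[0,8,0],"yaw":0}]' ; python3 -c "
from fit import *
st()"; python3 -m crank '[{"linear":[0,6,0],"yaw":0},{"linear":[0,6,0],"yaw":0},{"linear":[0,6,0],"yaw":0}]' ; python3 -c "
from fit import *
st();snap('wrist','w7')"
```

```text
time: 15.02
position: [0.5093, -0.01, 0.1076]
tool_rot: [-2.064, -2.368, 0.0]
wrist_force: [-0.8, -0.9, -0.7]
grip_width: 0.0007
 t 15.03 jig xyz mm [-54.7  -0.5 107.6] yang(jig) 0.0001 tilt [-0.  0.] Fjig [-0.9 -0.8 -0.7] Tq [-0.07  0.12  0.02] w 0.7 j6 [-0.13 -0.1   2.06  0.    1.18 -0.26]
time: 15.4
position: [0.5269, -0.0076, 0.1076]
tool_rot: [-2.064, -2.368, 0.0]
wrist_force: [-0.6, -0.2, -0.3]
grip_width: 0.0002
 t 15.4 jig xyz mm [-36.9  -0.5 107.6] yang(jig) 0.0001 tilt [-0.  0.] Fjig [-0.6 -0.1 -0.3] Tq [-0.13  0.09 -0.  ] w 0.2 j6 [-0.12 -0.06  2.02  0.    1.18 -0.25]
```

View pics/w7.png

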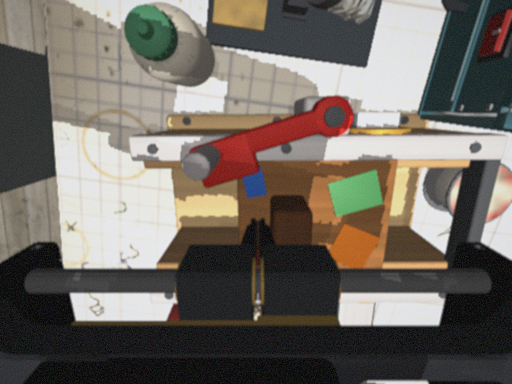

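```bash
python3 -m crank '[{"linear":[0,7,0],"yaw":0},{"linear":[0,7,0],"yaw":0},{"linear":[0,7,0],"yaw":0},{"linear":[0,7,0],"yaw":0},{"linear":[0,7,0],"yaw":0},{"linear":[0,7,0],"yaw":0}]' ; python3 -c "
from fit import *
st()"; python3 -m crank '[{"linear":[0,3,0],"yaw":0},{"linear":[0,3,0],"yaw":0},{"linear":[0,3,0],"yaw":0},{"linear":[0,0,0],"yaw":0}]' ; python3 -c "
from fit import *
st();snap('wrist','w8')"
```

```text
time: 16.2
position: [0.5687, -0.0019, 0.1077]
tool_rot: [2.064, 2.368, 0.0]
wrist_force: [-0.6, -1.2, 0.6]
grip_width: 0.0002
 t 16.2 jig xyz mm [  5.2  -0.5 107.7] yang(jig) 0.0001 tilt [ 0. -0.] Fjig [-0.8 -1.1  0.6] Tq [-0.1   0.18 -0.03] w 0.2 j6 [-0.1   0.04  1.93 -0.    1.18 -0.23]
time: 16.7
position: [0.5773, -0.0007, 0.1076]
tool_rot: [2.064, 2.368, 0.001]
wrist_force: [-0.5, 0.2, -0.9]
grip_width: 0.0003
 t 16.7 jig xyz mm [ 14.   -0.5 107.6] yang(jig) 0.0001 tilt [0. 0.] Fjig [-0.4  0.2 -0.9] Tq [-0.05  0.03 -0.07] w 0.3 j6 [-0.09  0.06  1.91  0.    1.18 -0.23]
```

View pics/w8.png

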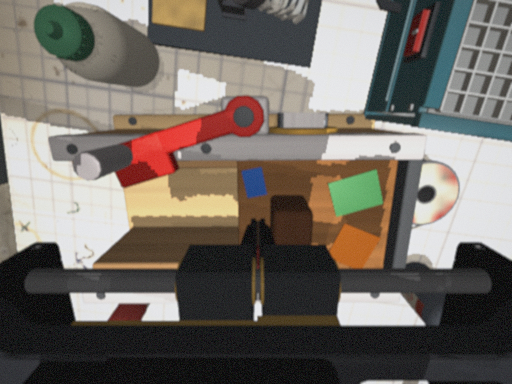

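```bash
python3 -m crank '[{"linear":[0,2,0],"yaw":0},{"linear":[0,2,0],"yaw":0},{"linear":[0,0,0],"yaw":0}]' ; python3 -c "
from fit import *
st()"; python3 -m crank '[{"linear":[0,2,0],"yaw":0},{"linear":[0,0,0],"yaw":0}]' ; python3 -c "
from fit import *
st()"
```

```text
time: 17.12
position: [0.5811, -0.0002, 0.1076]
tool_rot: [2.064, 2.368, -0.0]
wrist_force: [-0.3, 0.3, 0.2]
grip_width: 0.0007
 t 17.12 jig xyz mm [ 17.8  -0.5 107.6] yang(jig) 0.0002 tilt [-0. -0.] Fjig [-0.2  0.4  0.2] Tq [-0.2   0.09 -0.01] w 0.7 j6 [-0.09  0.06  1.9  -0.    1.18 -0.23]
time: 17.38
position: [0.5812, -0.0003, 0.1075]
tool_rot: [-2.062, -2.366, 0.006]
wrist_force: [-7.7, -2.1, 3.4]
grip_width: 0.0005
 t 17.38 jig xyz mm [ 17.9  -0.6 107.5] yang(jig) 0.0003 tilt [-0.005 -0.001] Fjig [-7.9 -1.   3.4] Tq [-0.36  1.3  -0.02] w 0.5 j6 [-0.09  0.07  1.9  -0.    1.18 -0.23]
```

```bash
python3 -m crank '[{"linear":[0,-5,-2],"yaw":0},{"linear":[0,-8,-25],"yaw":0},{"linear":[0,-10,-40],"yaw":0},{"linear":[0,-20,-10],"yaw":0}]' ; python3 - <<'E'
from fit import *
st()
m=(P[...,2]>.14)&(P[...,2]<.16); v,u=np.nonzero(m[215:250,195:225]); v+=215;u+=195
print(len(v),np.c_[u,v].mean(0)); W=onplane([[u.mean(),v.mean()]],.1535); J=tojig(W)[0]*1e3; print(J, np.hypot(J[0]-5,J[1]-74), np.arctan2(74-J[1],5-J[0]))
q=np.load('pics/top0.npz')['p'];cv2.imwrite('pics/pin.png',cv2.resize(q[215:250,190:230],None,fx=14,fy=14,interpolation=2)[:,:,::-1])
E
```

```text
time: 17.88
position: [0.5424, -0.0058, 0.1885]
tool_rot: [2.06, 2.364, 0.007]
wrist_force: [-0.9, 0.3, 1.0]
grip_width: 0.0005
 t 17.88 jig xyz mm [-21.3  -0.8 188.5] yang(jig) 0.0003 tilt [ 0.007 -0.   ] Fjig [-0.8  0.4  1. ] Tq [-0.12  0.08  0.05] w 0.5 j6 [-0.11 -0.1   1.92  0.    1.31 -0.25]
35 [210.3143 233.6571]
[-64.9431  53.5972 153.5   ] 72.85812982333915 0.28383019315039554
```

View pics/pin.png

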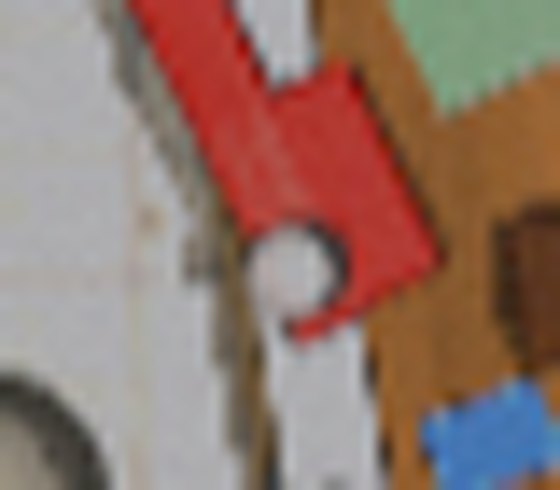

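```bash
python3 -m crank '[{"linear":[27,-21,0],"yaw":0},{"linear":[27,-21,10],"yaw":0},{"linear":[0,0,0],"yaw":0},{"linear":[0,0,0],"yaw":0}]' 0 25 ; python3 -c "
from fit import *
st();snap('wrist','w9')"
```

```text
time: 18.38
position: [0.4921, 0.0419, 0.1752]
tool_rot: [2.063, 2.367, 0.002]
wrist_force: [-0.1, -0.6, -0.3]
grip_width: 0.0347
 t 18.38 jig xyz mm [-64.6  53.3 175.2] yang(jig) 0.0003 tilt [ 0.002 -0.   ] Fjig [-0.2 -0.6 -0.3] Tq [-0.07  0.03 -0.03] w 34.7 j6 [-0.02 -0.2   2.03 -0.    1.31 -0.16]
```

View pics/w9.png

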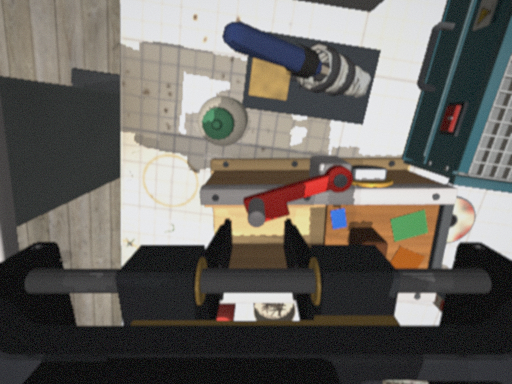

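```bash
python3 -m crank '[{"linear":[0,-1,15],"yaw":0},{"linear":[0,0,20],"yaw":0},{"linear":[0,0,5],"yaw":0},{"linear":[0,0,0],"yaw":0}]' ; python3 -c "
from fit import *
st()"; python3 -m crank '[{"linear":[0,0,0],"yaw":0},{"linear":[0,0,0],"yaw":0},{"linear":[0,0,0],"yaw":0},{"linear":[0,0,0],"yaw":0}]' 1 25;  python3 -c "
from fit import *
st()"
```

```text
time: 18.92
position: [0.4902, 0.0416, 0.1339]
tool_rot: [-2.064, -2.367, 0.001]
wrist_force: [-1.0, -0.7, 0.5]
grip_width: 0.0474
 t 18.93 jig xyz mm [-66.5  53.3 133.9] yang(jig) -0.0003 tilt [-0.001  0.   ] Fjig [-1.1 -0.5  0.5] Tq [-0.04  0.03  0.03] w 47.4 j6 [-0.02 -0.17  2.07 -0.    1.23 -0.16]
time: 19.42
position: [0.491, 0.042, 0.135]
tool_rot: [2.063, 2.367, 0.002]
wrist_force: [2.6, 1.5, -0.9]
grip_width: 0.0134
 t 19.43 jig xyz mm [-65.7  53.5 135. ] yang(jig) 0.0001 tilt [0.002 0.   ] Fjig [ 2.8  1.1 -0.9] Tq [ 0.02 -0.15  0.06] w 13.4 j6 [-0.02 -0.17  2.07  0.    1.23 -0.16]
```

```bash
python3 -m crank '[{"linear":[-6,2,0],"yaw":0},{"linear":[-5.4,2.2,0],"yaw":0},{"linear":[-10.4,6,0],"yaw":0},{"linear":[-9.4,7.5,0],"yaw":0},{"linear":[0,0,0],"yaw":0}]';  python3 -c "
from fit import *
st()"; python3 -m crank '[{"linear":[-8,9,0],"yaw":0},{"linear":[-6.4,10,0],"yaw":0},{"linear":[-4.8,11,0],"yaw":0},{"linear":[0,0,0],"yaw":0}]';  python3 -c "
from fit import *
st()"
```

```text
time: 20.05
position: [0.5132, 0.0113, 0.1349]
tool_rot: [2.064, 2.365, -0.003]
wrist_force: [-2.0, -4.2, 2.2]
grip_width: 0.0133
 t 20.05 jig xyz mm [-47.9  20.1 134.9] yang(jig) -0.0009 tilt [ 0.001 -0.003] Fjig [-2.5 -3.8  2.2] Tq [-0.82  0.32 -0.01] w 13.3 j6 [-0.08 -0.12  2.03 -0.    1.23 -0.22]
time: 20.55
position: [0.5453, -0.0042, 0.1349]
tool_rot: [2.062, 2.365, -0.005]
wrist_force: [-2.1, -7.1, 3.6]
grip_width: 0.0132
 t 20.55 jig xyz mm [-18.2   0.4 134.9] yang(jig) -0.0002 tilt [ 0.001 -0.005] Fjig [-3.1 -6.7  3.6] Tq [-1.28  0.42  0.08] w 13.2 j6 [-0.1  -0.04  1.96 -0.01  1.22 -0.24]
```

```bash
python3 -m crank '[{"linear":[-4,11,0],"yaw":0},{"linear":[-2,10,0],"yaw":0},{"linear":[0,3,0],"yaw":0},{"linear":[0,2,0],"yaw":0},{"linear":[0,0,0],"yaw":0}]';  python3 -c "
from fit import *
st()"
```

```text
time: 21.18
position: [0.5704, -0.0061, 0.1348]
tool_rot: [2.063, 2.368, -0.008]
wrist_force: [-5.6, -5.7, 6.0]
grip_width: 0.0134
 t 21.18 jig xyz mm [  6.4  -4.9 134.8] yang(jig) 0.0006 tilt [-0.003 -0.004] Fjig [-6.3 -4.9  6. ] Tq [-1.05  1.2   0.26] w 13.4 j6 [-0.1   0.01  1.9  -0.    1.23 -0.24]
```

```bash
python3 -m crank '[{"linear":[-1,2,0],"yaw":0},{"linear":[0,2,0],"yaw":0},{"linear":[0,0,0],"yaw":0}]';  python3 -c "
from fit import *
st();snap('top','t3');snap('wrist','w10')
q=np.load('pics/t3.npz')['p'];cv2.imwrite('pics/t3z.png',cv2.resize(q[130:270,170:320],None,fx=5,fy=4.2,interpolation=2)[:,:,::-1])"
```

```text
time: 21.55
position: [0.5707, -0.0063, 0.1345]
tool_rot: [-2.059, -2.363, 0.018]
wrist_force: [-20.1, -6.1, 14.3]
grip_width: 0.0131
 t 21.55 jig xyz mm [  6.6  -5.1 134.5] yang(jig) 0.0006 tilt [-0.013 -0.004] Fjig [-20.7  -3.3  14.3] Tq [-0.91  3.55  0.17] w 13.1 j6 [-0.1   0.02  1.9  -0.01  1.24 -0.24]
```

View pics/w10.png

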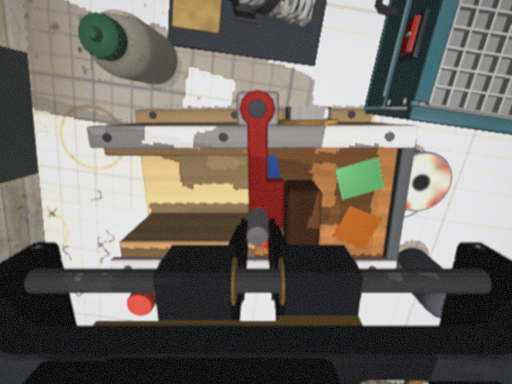

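```bash
python3 -m crank '[{"linear":[0,-2,0],"yaw":0},{"linear":[0,0,0],"yaw":0}]'; python3 -m crank '[{"linear":[0,0,0],"yaw":0},{"linear":[0,0,0],"yaw":0},{"linear":[0,0,0],"yaw":0}]' 0.3; python3 -m crank '[{"linear":[0,0,-15],"yaw":0},{"linear":[0,0,-40],"yaw":0},{"linear":[0,-50,-40],"yaw":0},{"linear":[0,-55,-20],"yaw":0},{"linear":[0,-55,0],"yaw":0},{"linear":[0,-55,0],"yaw":0},{"linear":[0,0,0],"yaw":0},{"linear":[0,0,0],"yaw":0}]'; python3 -c "
from fit import *
st();snap('top','t4');snap('side','s4')
q=np.load('pics/t4.npz')['p'];cv2.imwrite('pics/t4z.png',cv2.resize(q[130:270,170:320],None,fx=5,fy=4.2,interpolation=2)[:,:,::-1])"
```

```text
time: 21.9
position: [0.5705, -0.0063, 0.1347]
tool_rot: [-2.062, -2.366, 0.011]
wrist_force: [-13.5, -5.1, 9.9]
grip_width: 0.0134
time: 22.28
position: [0.5735, -0.0047, 0.1343]
tool_rot: [2.064, 2.368, 0.0]
wrist_force: [0.3, -0.1, -0.5]
grip_width: 0.0325
time: 23.28
position: [0.3621, -0.0339, 0.2499]
tool_rot: [2.063, 2.366, 0.002]
wrist_force: [-0.7, -0.6, 0.7]
grip_width: 0.0333
 t 23.27 jig xyz mm [-203.8   -4.1  249.9] yang(jig) -0.0001 tilt [ 0.003 -0.001] Fjig [-0.8 -0.5  0.7] Tq [-0.03  0.04 -0.01] w 33.3 j6 [-0.24 -0.59  2.19  0.    1.55 -0.38]
```

View pics/t4z.png

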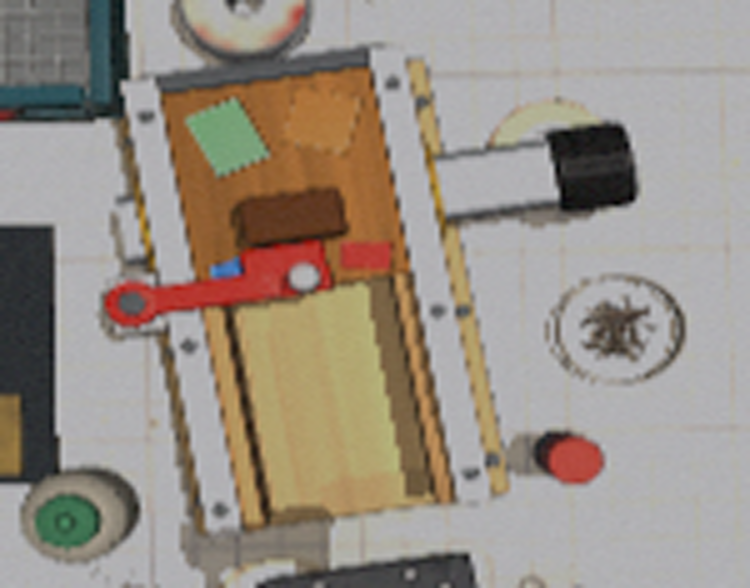

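View pics/s4.png

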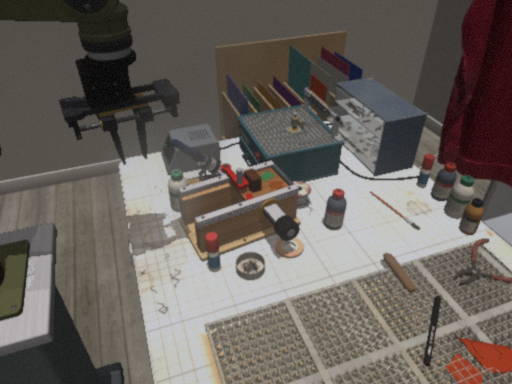

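```bash
python3 - <<'E'
from fit import *
a=tojig(onplane([[170+303/5-.5,130+277/4.2-.5]],.1535))[0]*1e3; b=tojig(onplane([[170+132/5-.5,130+303/4.2-.5]],.1175))[0]*1e3
print(a,b,np.arctan2(b[1]-a[1],b[0]-a[0]))
g=tojig(onplane([[170+x/5-.5,130+y/4.2-.5] for x,y in((290,205),(231,208),(342,192))],.1305))*1e3; print(g)
_,Q=world('t4')
v,u=[np.array(x) for x in zip(*[(130+int(y/4.2),170+int(x/5)) for x,y in((200,110),(320,100),(260,170),(330,170))])]; print(Q[v,u,2])
E
```

```text
[  5.9038   1.2624 153.5   ] [  6.1508  76.0746 117.5   ] 1.5674944480452249
[[ 43.6522   1.4565 130.5   ]
 [ 46.1172  26.2788 130.5   ]
 [ 46.6452 -21.2879 130.5   ]]
[0.0972 0.0914 0.0961 0.0952]
```

Lever reads about 1.57 rad. The board is flat and against the stop, and the robot is clear of everything.

```bash
python3 -c "
from fit import *
arm.sign_off(); st()"
```

```text
the job is handed in; nothing more can be done
the job is handed in; nothing more can be done
```

I turned the spindle flat-up, slid the board home against the end stop, and swung the red lever across behind the grip block. I handed the job in about 23 s into the 67 s allowed; no verdict is reported, so success is unconfirmed.

- **Spindle:** The moves allow no tilt, so I turned the knob by pressing the closed fingertips on its top and dragging towards the robot. I then levelled the flat by pressing down on the bare spindle. One of those presses over-rotated it by about 17 degrees. A centred press corrected it, and the wrist picture then showed the flat symmetric, within a couple of degrees of straight up.
- **Board:** It slid over the spindle with almost no force and stopped firmly on the end stop at about 8 N. In the last pictures it lies against the stop at the right height.
- **Lever:** It was firm on its stop at about 20 N and measured 1.57 rad in the last picture, behind the grip block. I released it and pulled the gripper well clear.
- **Surroundings:** The bottles, glue stick, tin, spool and foil roll appear upright and where they started. I judged this by eye and did not measure it.
- **Disagreement:** My jig frame looks about 1 to 2 mm off in x and y, from where the spindle and lever pivot appeared, which is within the camera calibration. It affected nothing, since the stops were found by touch.

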